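# Hang pendants on the curing stand and start the timer

## Robot

A 6-joint arm with a two-finger parallel gripper is mounted at the origin on the work surface. World frame = base frame: x ahead of the robot, y to its left, z up, the work surface at z = 0. Lengths are in m, angles in rad, forces in N, time in s.
With the tool pointing down it reaches from about 0.3 to 0.85 m from the base axis. Payload 4.2 kg.
Tool frame: the origin (TCP) lies at the very end of the fingers, on their centre line; the grasp point (between the pads) lies 19 mm behind it (tcp_to_grasp is the distance from the TCP to the grasp point, in m); z points along the fingers, y is the line along which they close (so a half turn about z gives the same grasp; the last joint's range is limited). The gripper opens to 91 mm and grips with 3 to 60 N. Pads are 32 mm wide; open, the fingers measure 118 mm over their backs; the gripper's body (76 mm by 178 mm) begins 60 mm behind the grasp point.
Start: joints at [-0.02, 0.32, 1.565, -0, 1.257, -0.02], TCP at [0.575, 0, 0.214] pointing down, gripper open.
Joint ranges: [-3.11, 3.11], [-0.84, 2.01], [0.21, 2.61], [-1.34, 4.49], [0.05, 2.63], [-2.56, 2.56]. Speed limits (rad/s): [2.57, 2.57, 3.14, 3.14, 3.14, 3.14].

## Interface

Orientations are given as a 3x3 rotation matrix whose columns are the frame's x, y, z axes.
In Python, from workcell import state, snapshot, camera_model, sign_off, tcp_to_grasp gives the robot as it stands.
- The arm moves only by the tool carry_out, never from a script. Its arguments are lists of equal length, an entry for each row: "fingers": the finger opening in m, from 0 to 0.0912; "slide": the shift along the tool's x, y, z in m, a list of three; "twist": the turn, a rotation vector about the tool's x, y, z in degrees, a list of three. In form: {"fingers": [fingers, ...], "slide": [[dx, dy, dz], ...], "twist": [[ax, ay, az], ...]}. A call has exactly 10 rows; each row is the pose to reach, as a shift and turn from the pose commanded when the call began, along the tool's axes at that moment; what a row does not reach only later rows make up. A row lasts 1/8 s, in which the tool goes at most 62.5 mm and 10.7 degrees, less where a joint would pass 70% of its speed; a pose out of reach is approached as far as the arm can. A call with a gripper value outside its range is refused whole. The fingers move at their own pace and stop on an object; "force" is the grip in N (left out, the last holds). Time passes only in rows, so rows that repeat a pose let the fingers close, or fill a call up. It gives the time, the measured TCP pose, the force, the opening and the grip force at its end, in the units of the state.
- state(): the state, without advancing time (a new reading comes with each control period).
- snapshot(name): name is "scene" or "side" or "wrist"; returns the picture (480x640x3 uint8, red, green, blue); there is no depth.
- camera_model(name): a dict with "mtx" (3x3 intrinsics, pixels), "cam_to_world" (4x4, takes a point from camera to world coordinates). Camera axes: x right, y up, looking along -z (the intrinsics and any distortion apply to the point x, -y, -z); pixel columns grow to the right and rows downward; lengths in m; the calibration is good to about 2 mm. The wrist camera is an equidistant fisheye: a pixel r from the principal point sees the ray r / f radians off the axis. A picture is of the moment at which its call begins: read the wrist's pose just before it. camera_model takes no time and is no camera call; for the wrist camera it gives the pose at the moment of the call.
- sign_off(): hands the job in; it is judged then, once.
The state is a dict: "clock": time; "joint_positions": joint angles; "dq": joint speeds; "tau": joint torques, N m; "eef_pos": TCP position; "tcp_rot": TCP orientation; "force": force on the tool from outside, world axes, zero at the start; "ft_torque": the same for the moment, N m; "gripper_width": finger opening in m; "grip_force": force on a finger pad.
Only numpy, scipy, OpenCV 4.12 (cv2) and the standard library are available. Lean on these libraries where they do the work, as an engineer would, in place of code of your own. Each camera call takes 0.05 s, during which the arm holds its last target. There are 200 camera calls.

## Task

Hang every pendant lying on the desk on the curing stand by its eye, one to a peg (any peg). When all of them hang, twist the timer knob clockwise all the way to its stop and let it spring back. Leave the jar and the tin where they stand.

Things in the scene. Friction and masses are not known exactly. Their poses are not given: they have to be found in the camera images.
- pendant0: one of up to five copper pendants, all of the same size and about 80 g: a flat bar body 60 long x 38 wide x 12 mm thick with a round eye of 10 mm thick copper bar at one end (eye outside 56 mm, clear hole about 33 mm; 111 mm long over all). Starts lying flat on the desk. Origin: centre of the body's underside; x points along the body to the eye, y across the 38 mm width, z out of the flat face (it works either face up). None if absent.
- pendant1: one of up to five copper pendants, all of the same size and about 80 g: a flat bar body 60 long x 38 wide x 12 mm thick with a round eye of 10 mm thick copper bar at one end (eye outside 56 mm, clear hole about 33 mm; 111 mm long over all). Starts lying flat on the desk. Origin: centre of the body's underside; x points along the body to the eye, y across the 38 mm width, z out of the flat face (it works either face up). None if absent.
- pendant2: one of up to five copper pendants, all of the same size and about 80 g: a flat bar body 60 long x 38 wide x 12 mm thick with a round eye of 10 mm thick copper bar at one end (eye outside 56 mm, clear hole about 33 mm; 111 mm long over all). Starts lying flat on the desk. Origin: centre of the body's underside; x points along the body to the eye, y across the 38 mm width, z out of the flat face (it works either face up). None if absent.
- pendant3: one of up to five copper pendants, all of the same size and about 80 g: a flat bar body 60 long x 38 wide x 12 mm thick with a round eye of 10 mm thick copper bar at one end (eye outside 56 mm, clear hole about 33 mm; 111 mm long over all). Starts lying flat on the desk. Origin: centre of the body's underside; x points along the body to the eye, y across the 38 mm width, z out of the flat face (it works either face up). None if absent.
- pendant4: one of up to five copper pendants, all of the same size and about 80 g: a flat bar body 60 long x 38 wide x 12 mm thick with a round eye of 10 mm thick copper bar at one end (eye outside 56 mm, clear hole about 33 mm; 111 mm long over all). Starts lying flat on the desk. Origin: centre of the body's underside; x points along the body to the eye, y across the 38 mm width, z out of the flat face (it works either face up). None if absent.
- eye0 (a point): centre of the eye's hole of pendant0, 53 mm from the body's centre along its x, at mid thickness
- eye1 (a point): centre of the eye's hole of pendant1, 53 mm from the body's centre along its x, at mid thickness
- eye2 (a point): centre of the eye's hole of pendant2, 53 mm from the body's centre along its x, at mid thickness
- eye3 (a point): centre of the eye's hole of pendant3, 53 mm from the body's centre along its x, at mid thickness
- eye4 (a point): centre of the eye's hole of pendant4, 53 mm from the body's centre along its x, at mid thickness
- peg0: round steel peg, 10 mm thick, 70 mm long with a rounded end, one of five in a row 80 mm apart on the front of the white rail of the curing stand (fixed). It slants 45 degrees up and out of the rail, towards the robot's side. Origin: where its axis meets the rail's front face, 145 mm above the desk; z runs along the peg to its tip, x is square to it, slanting up and back over the rail, y is level along the rail.
- peg1: round steel peg, 10 mm thick, 70 mm long with a rounded end, one of five in a row 80 mm apart on the front of the white rail of the curing stand (fixed). It slants 45 degrees up and out of the rail, towards the robot's side. Origin: where its axis meets the rail's front face, 145 mm above the desk; z runs along the peg to its tip, x is square to it, slanting up and back over the rail, y is level along the rail.
- peg2: round steel peg, 10 mm thick, 70 mm long with a rounded end, one of five in a row 80 mm apart on the front of the white rail of the curing stand (fixed). It slants 45 degrees up and out of the rail, towards the robot's side. Origin: where its axis meets the rail's front face, 145 mm above the desk; z runs along the peg to its tip, x is square to it, slanting up and back over the rail, y is level along the rail.
- peg3: round steel peg, 10 mm thick, 70 mm long with a rounded end, one of five in a row 80 mm apart on the front of the white rail of the curing stand (fixed). It slants 45 degrees up and out of the rail, towards the robot's side. Origin: where its axis meets the rail's front face, 145 mm above the desk; z runs along the peg to its tip, x is square to it, slanting up and back over the rail, y is level along the rail.
- peg4: round steel peg, 10 mm thick, 70 mm long with a rounded end, one of five in a row 80 mm apart on the front of the white rail of the curing stand (fixed). It slants 45 degrees up and out of the rail, towards the robot's side. Origin: where its axis meets the rail's front face, 145 mm above the desk; z runs along the peg to its tip, x is square to it, slanting up and back over the rail, y is level along the rail.
- stand: curing stand, fixed to the desk: white level rail 440 long, 25 mm deep and 40 mm high (125 to 165 mm above the desk) on two end posts, open below, on a 16 mm high wooden foot that reaches 10 mm before and 130 mm behind the rail's front face, with a low light bar on the foot. Origin on the desk, below the middle of the rail's front face; x points into the rail, away from the pegs, z up
- timer: grey timer box 110 x 110 x 55 mm, fixed to the desk, with a black knob on top; may stand on the left or right. Origin: centre of its underside, z up
- knob_grip (a point): on the knob's vertical axis, 85 mm above the desk, at the middle height of the knob's upright bar grip. The bar is 56 mm long, 16 mm thick and 30 mm high (70 to 100 mm above the desk); the point's x axis runs along the bar and turns with it, z up
- knob (a joint): timer knob's angle, rad: 0 at rest, grows as the knob is turned clockwise seen from above, firm stop at 1.2. A spring drives it back to 0 when let go (0.12 N m per rad)
- plier_box: black open box 100 x 100 x 55 mm holding pliers that reach to 155 mm height, fixed to the desk on the other side from the timer. Origin: centre of its underside
- resin_jar: bystander: jar 60 mm across, 85 mm high. Origin: centre of its underside
- bead_tin: bystander: round tin 76 mm across, 45 mm high. Origin: centre of its underside
Things that resemble listed ones, but are neither listed nor needed, are in the scene too. What is shaped like the pendant3 but black or pink is not meant. Leave any black look-alike of the pendant1 alone.

How it is judged:
By the outcome, as a careful person would: the job done as asked, in the order asked, and still so for the second after the job is handed in, with the robot touching nothing.
Of pendant0, pendant1, pendant2, pendant3, pendant4 only 3 to 5 are there at a start; the rules pass over those that are not, and their reading is None.
At some moment in a run one of pendant0, pendant1, pendant2, pendant3, pendant4 may be knocked a few centimetres aside while the robot is not near it.
Once in a run the grip may slacken for a moment while it holds something.
It also fails if it takes over 210 s, if anything falls off the work surface, if the arm or the gripper's body presses on something with over 40 N, if the wrist force passes 120 N, or if a joint passes its speed limit or range.

## Working session

There is one attempt and no reset: what is moved stays moved. The work goes in short steps, Python scripts to look and compute and a tool call to move; the robot and the scene stay as the last step left them, time stands still between calls to the robot, and variables do not carry over. Pictures are saved under pics/ and viewed, at most 14 in all, crops included, and the job is handed in when it is done.

Besides the shell and the picture viewer there is one more tool, called after "Call:" as a command line: name --argument value ..., lists and objects as JSON in quotes. carry_out: Moves the arm, as the interface text tells. Its arguments: {"type":"object","properties":{"fingers":{"type":"array","items":{"type":"number"}},"slide":{"type":"array","items":{"type":"array","items":{"type":"number"}}},"twist":{"type":"array","items":{"type":"array","items":{"type":"number"}}},"force":{"type":"number"}},"required":["fingers","slide","twist"]}

```bash
mkdir -p pics; ls; python3 - <<'E'
from workcell import state,snapshot,camera_model,tcp_to_grasp
import cv2,numpy as np
print(tcp_to_grasp)
for n in("scene","side","wrist"):
    print(n,camera_model(n))
    cv2.imwrite(f"pics/{n}0.png",snapshot(n)[:,:,::-1])
print(state())
E
```

```text
pics
0.0188
scene {'mtx': array([[567.42234984,   0.        , 324.13227449],
       [  0.        , 567.42234984, 239.86121408],
       [  0.        ,   0.        ,   1.        ]]), 'cam_to_world': array([[ 0.74526919, -0.49641933,  0.44513109,  1.03076519],
       [ 0.66668519,  0.54455828, -0.50890778, -0.59914664],
       [ 0.01023184,  0.6760356 ,  0.73679792,  0.99407622],
       [ 0.        ,  0.        ,  0.        ,  1.        ]])}
side {'mtx': array([[474.693578  ,   0.        , 326.24625559],
       [  0.        , 474.693578  , 246.40881489],
       [  0.        ,   0.        ,   1.        ]]), 'cam_to_world': array([[-0.99418678,  0.03050704, -0.10325678,  0.39822988],
       [-0.10494257, -0.48901577,  0.86593917,  0.85158818],
       [-0.02407695,  0.8717413 ,  0.4893745 ,  0.60939336],
       [ 0.        ,  0.        ,  0.        ,  1.        ]])}
wrist {'mtx': array([[371.64829954,   0.        , 320.07447749],
       [  0.        , 371.64829954, 235.87532095],
       [  0.        ,   0.        ,   1.        ]]), 'cam_to_world': array([[ 9.99998680e-01,  1.06153043e-03, 
[... 416 characters left out ...]
  1.25736680e+00, -1.99901817e-02]), 'dq': array([ 0.00098928, -0.00252986, -0.00374199, -0.00152573,  0.00044146,
        0.00030495]), 'tau': array([-5.72294630e-04, -4.12774551e+01, -2.32154489e+01,  7.26667210e-02,
        4.33494255e-02, -9.00343002e-05]), 'eef_pos': array([ 5.74629676e-01, -4.52197623e-06,  2.13300146e-01]), 'tcp_rot': array([[ 1.69533639e-05,  9.99999101e-01, -1.34108267e-03],
       [ 1.00000000e+00, -1.69394660e-05,  1.03745375e-05],
       [ 1.03518109e-05, -1.34108284e-03, -9.99999101e-01]]), 'force': array([-0.07902035, -0.47487262,  0.10094193]), 'ft_torque': array([ 0.0357304 ,  0.00138213, -0.01759384]), 'grip_force': 0.0, 'gripper_width': 0.09120932049858484}
```

View pics/scene0.png

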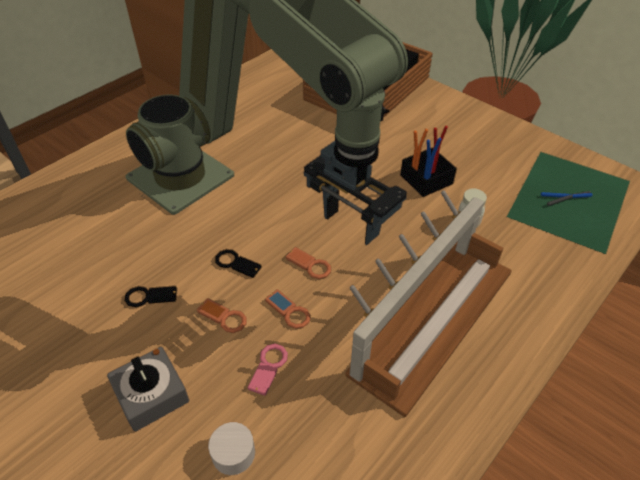

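View pics/side0.png

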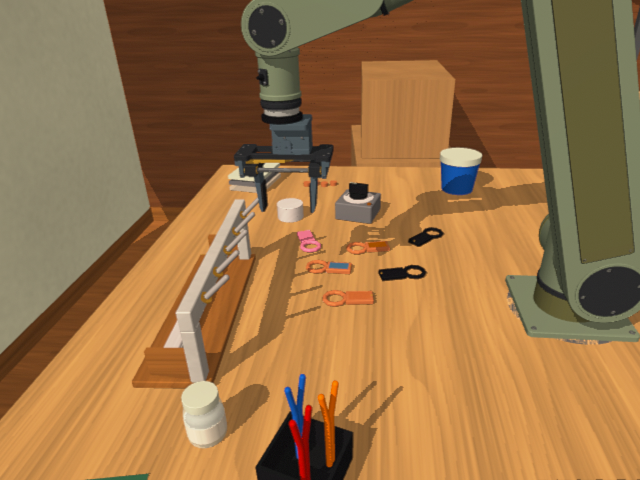

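View pics/wrist0.png

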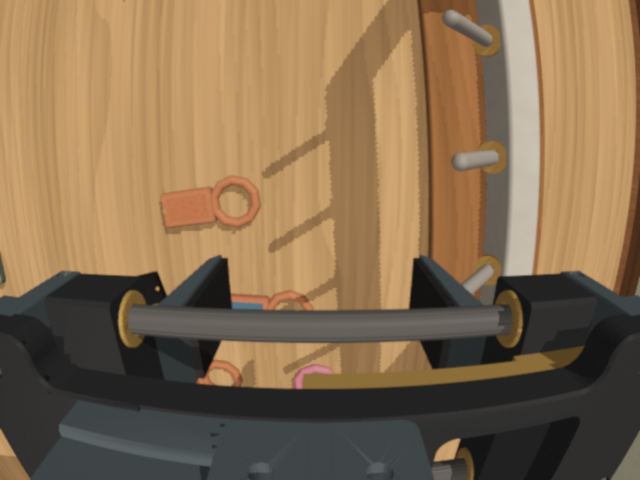

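The scene shows copper candidates at scene pixels (310,262), (290,308, with a blue inset) and (222,314). The look-alikes are black at (238,264) and (150,296), and pink at (270,368). The side view also has an unclear orange thing at (320,183). The timer is at (147,385), the jar at (474,200), the tin at (232,448). I'll check the candidates in one close crop.

```bash
cat > h.py <<'E'
import numpy as np,cv2
from workcell import state,snapshot,camera_model
def ray(n,uv,cm=None):
    cm=cm or camera_model(n);M=cm['mtx'];T=cm['cam_to_world']
    x=(uv[0]-M[0,2])/M[0,0];y=(uv[1]-M[1,2])/M[1,1]
    if n=='wrist':
        t=np.hypot(x,y);s=np.sin(t)/max(t,1e-9);d=np.array([x*s,-y*s,-np.cos(t)])
    else:d=np.array([x,-y,-1])
    return T[:3,3],T[:3,:3]@d
def onplane(n,uv,z,cm=None):
    o,d=ray(n,uv,cm);return o+d*(z-o[2])/d[2]
def proj(n,p,cm=None):
    cm=cm or camera_model(n);M=cm['mtx'];T=cm['cam_to_world']
    q=T[:3,:3].T@(np.asarray(p)-T[:3,3]);q=np.array([q[0],-q[1],-q[2]])
    if n=='wrist':
        r=np.hypot(q[0],q[1]);t=np.arctan2(r,q[2]);q=np.array([q[0]/r*t,q[1]/r*t,1])
    return M[0,0]*q[0]/q[2]+M[0,2],M[1,1]*q[1]/q[2]+M[1,2]
def two(n1,u1,n2,u2):
    o1,d1=ray(n1,u1);o2,d2=ray(n2,u2)
    s=np.linalg.lstsq(np.c_[d1,-d2],o2-o1,rcond=None)[0]
    a=o1+s[0]*d1;b=o2+s[1]*d2
    return (a+b)/2,np.linalg.norm(a-b)
E
python3 - <<'E'
from h import *
a=cv2.imread('pics/scene0.png')[235:395,185:345];b=cv2.imread('pics/side0.png')[165:245,290:370]
cv2.imwrite('pics/c1.png',np.hstack([cv2.resize(a,(400,400),interpolation=2),cv2.resize(b,(400,400),interpolation=2)]))
print(onplane('side',(320,183),.006))
for uv in[(310,184),(330,183)]:print(onplane('side',uv,.006))
for p in[(310,262),(290,308),(222,314),(232,470)]:print(onplane('scene',p,.006))
print('pegs tips',[two('scene',a,'side',b) for a,b in[((352,288),(257,207)),((427,190),(205,285))]])
E
```

```text
[ 0.59322349 -0.65422422  0.006     ]
[ 0.62622163 -0.64364207  0.006     ]
[ 0.55908901 -0.65575238  0.006     ]
[0.45569381 0.01052319 0.006     ]
[ 0.51131706 -0.1122133   0.006     ]
[ 0.41613652 -0.21948507  0.006     ]
[ 0.67481834 -0.42371686  0.006     ]
pegs tips [(array([ 0.65763666, -0.08713185,  0.17559281]), np.float64(0.009429856542077831)), (array([0.6393189 , 0.2244054 , 0.18621194]), np.float64(0.06811317306736382))]
```

View pics/c1.png

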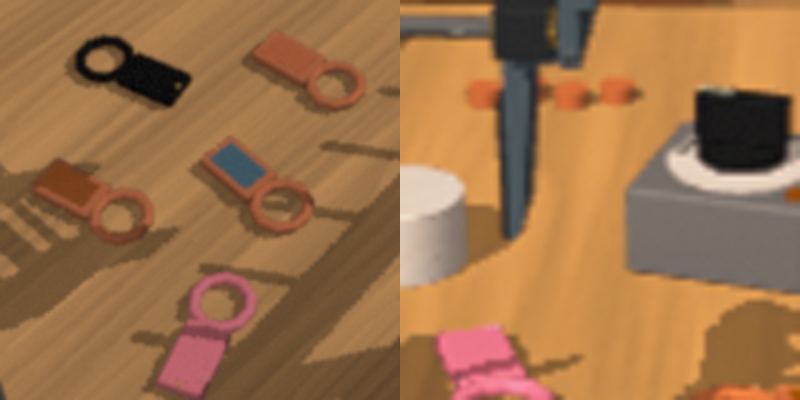

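Four small orange beads are at the far spot (side 320,183), so there are three true pendants: plain at (310,262), blue inset at (290,308), and brown face at (222,314). Next I measure them and the pegs.

```bash
cat >> h.py <<'E'
def pend(n='scene',img=None,z=.006,cm=None):
    img=snapshot(n) if img is None else img
    cm=cm or camera_model(n)
    hsv=cv2.cvtColor(img,cv2.COLOR_RGB2HSV);H,S,V=[hsv[...,i].astype(int) for i in range(3)]
    m=((H<12)&(S>125)&(V>90)).astype(np.uint8)
    out=[]
    cs,hi=cv2.findContours(m,cv2.RETR_CCOMP,cv2.CHAIN_APPROX_NONE)
    for i,c in enumerate(cs):
        if hi[0][i][3]>=0 or cv2.contourArea(c)<120:continue
        P=np.array([onplane(n,p[0],z,cm)[:2] for p in c],dtype=np.float32)*1000
        (cx,cy),(w,h),a=cv2.minAreaRect(P)
        holes=[]
        j=hi[0][i][2]
        while j>=0:
            if len(cs[j])>6:
                Q=np.array([onplane(n,p[0],z,cm)[:2] for p in cs[j]],dtype=np.float32)*1000
                holes.append((cv2.contourArea(Q),cv2.minAreaRect(Q)[0]))
            j=hi[0][j][0]
        out.append((np.mean(c[:,0],0).round(),np.round([cx,cy]),sorted((round(w),round(h))),a,[(round(x),np.round(y,1)) for x,y in holes]))
    return out,m
E
python3 - <<'E'
from h import *
for n in('scene','side'):
    o,m=pend(n)
    print(n)
    for x in o:
        if abs(x[1][0])<1500 and x[2][1]<200:print(x)
for r,t in[((487,40),(451,17)),((495,157),(460,161)),((486,268),None)]:
    print('root',onplane('wrist',r,.145),'tip',None if t is None else onplane('wrist',t,.1945))
a=cv2.imread('pics/scene0.png')[180:350,340:490];b=cv2.imread('pics/side0.png')[190:380,170:270]
cv2.imwrite('pics/c2.png',np.hstack([cv2.resize(a,(485,550),interpolation=2),cv2.resize(b,(290,550),interpolation=2)]))
E
```

```text
scene
(array([219., 313.]), array([ 419., -220.]), [54, 109], 8.282737731933594, [(1067, array([ 446.6, -215.7]))])
(array([286., 307.]), array([ 509., -120.]), [55, 110], 2.920696973800659, [(1022, array([ 538.1, -118.3]))])
(array([309., 263.]), array([454.,   8.]), [54, 111], 2.190093517303467, [(1025, array([483.3,   9.3]))])
(array([418., 146.]), array([399., 520.]), [34, 174], 34.26716613769531, [])
side
(array([303., 440.]), array([505., 378.]), [36, 132], 6.146502494812012, [])
(array([349., 297.]), array([455.,   7.]), [60, 108], 5.917747974395752, [(62, array([492.6,  29.7])), (928, array([483.2,   9.6])), (68, array([481.2, -12.3]))])
(array([329., 268.]), array([ 511., -119.]), [56, 108], 0.07185496389865875, [(860, array([ 539.1, -117.9]))])
(array([368., 248.]), array([ 418., -218.]), [58, 108], 3.6475882530212402, [(964, array([ 447.3, -215. ]))])
root [0.69068688 0.14738179 0.145     ] tip [0.64618024 0.1425476  0.1945    ]
root [0.69723651 0.06512387 0.145     ] tip [0.65109822 0.0634128  0.1945    ]
root [ 0.69842188 -0.01572417  0.145     ] tip None
```

View pics/c2.png

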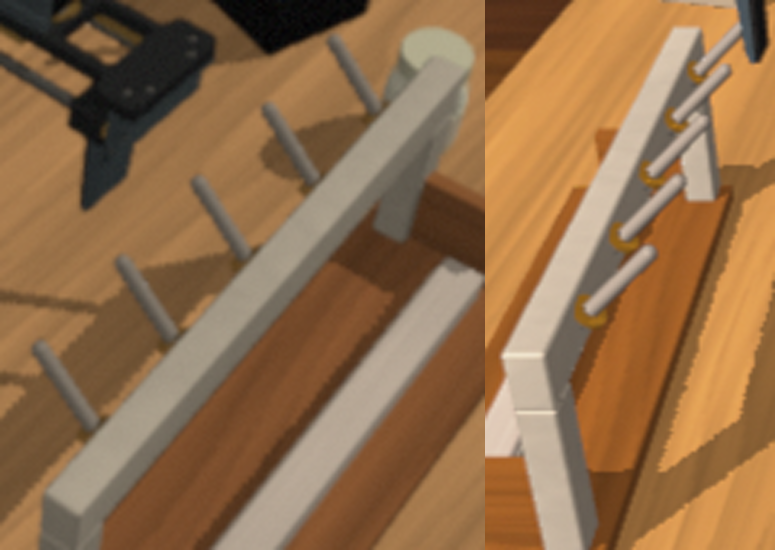

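The crop shows all five pegs clear, with tips from scene (352,287) to (443,192). I'll triangulate them.

```bash
python3 - <<'E'
from h import *
S=[(351.8,287.3),(377.4,260.4),(401.2,236),(422.9,213.1),(443,192.4)]
D=[(258.6,201),(253.4,214.2),(245.2,232.1),(237.2,253.2),(226.9,277.4)]
R=[(243.1,214.2),(235.9,230.8),(227.6,250.1),(217.2,271.5),(206.2,296.4)]
for s,d,r in zip(S,D,R):
    t,e=two('scene',s,'side',d);print(t.round(4),round(e,4),'scene tip',onplane('scene',s,.1935).round(4),'side root',onplane('side',r,.145).round(4))
print('rail top front', onplane('scene',(357.5,0),.165)[:2])
print('timer', onplane('scene',(147,380),.085))
E
```

```text
[ 0.6578 -0.0935  0.1861] 0.0027 scene tip [ 0.6599 -0.0984  0.1935] side root [ 0.7029 -0.1085  0.145 ]
[ 0.6523 -0.0159  0.1901] 0.0015 scene tip [ 0.6546 -0.0181  0.1935] side root [ 0.697  -0.0261  0.145 ]
[0.6485 0.0641 0.1904] 0.0006 scene tip [0.6503 0.0616 0.1935] side root [0.691 0.057 0.145]
[0.6427 0.1445 0.1902] 0.0014 scene tip [0.645  0.1417 0.1935] side root [0.6874 0.1365 0.145 ]
[0.6383 0.2233 0.1904] 0.0014 scene tip [0.6405 0.2203 0.1935] side root [0.682  0.2153 0.145 ]
rail top front [-0.09416079  0.83345975]
timer [ 0.47428804 -0.43246111  0.085     ]
```

Call:
carry_out --fingers '[0.065,0.065,0.065,0.065,0.065,0.065,0.065,0.065,0.065,0.065]' --slide '[[0.006,-0.144,0.14],[0.006,-0.144,0.14],[0.006,-0.144,0.14],[0.006,-0.144,0.14],[0.006,-0.144,0.14],[0.006,-0.144,0.14],[0.006,-0.144,0.14],[0.006,-0.144,0.14],[0.006,-0.144,0.14],[0.006,-0.144,0.14]]' --twist '[[0,0,86.5],[0,0,86.5],[0,0,86.5],[0,0,86.5],[0,0,86.5],[0,0,86.5],[0,0,86.5],[0,0,86.5],[0,0,86.5],[0,0,86.5]]'

```text
clock: 1.5
eef_pos: [0.431, 0.006, 0.074]
tcp_rot: [[0.998, 0.064, 0.0], [0.064, -0.998, 0.0], [0.0, 0.0, -1.0]]
force: [-0.4, 0.0, 0.2]
gripper_width: 0.0649
grip_force: 0.0
```

```bash
cat >> h.py <<'E'
def st():
    s=state();print(round(s['clock'],2),s['eef_pos'].round(4),'f',s['force'].round(1),'w',round(s['gripper_width'],4),round(s['grip_force'],1));print(s['tcp_rot'].round(4).tolist(),s['joint_positions'].round(2))
E
python3 - <<'E'
from h import *
st()
for x in pend('scene')[0]:print(x)
E
```

```text
1.5 [0.431 0.006 0.074] f [-0.4  0.   0.2] w 0.0649 0.0
[[0.998, 0.0636, 0.0001], [0.0636, -0.998, 0.0], [0.0001, 0.0, -1.0]] [-0.01  0.25  2.08  0.    0.81  1.49]
(array([222., 315.]), array([ 417., -218.]), [54, 112], 6.173269271850586, [(1031, array([ 446.3, -215.7])), (30, array([ 380. , -235.9])), (30, array([ 373.7, -236. ])), (948, array([ 390.4, -223.6]))])
(array([286., 307.]), array([ 509., -114.]), [54, 112], 81.10692596435547, [(1019, array([ 538.9, -118.1]))])
(array([309., 263.]), array([455.,   9.]), [55, 110], 0.22579559683799744, [(1018, array([482.8,   9. ]))])
(array([418., 146.]), array([388., 517.]), [34, 180], 26.056800842285156, [])
(array([502.,  96.]), array([438., 928.]), [172, 234], 89.78170776367188, [])
```

Call:
carry_out --fingers '[0.065,0.065,0.065,0.065,0.03,0.03,0.03,0.03,0.03,0.03]' --slide '[[0,0,0.03],[0,0,0.06],[0,0,0.071],[0,0,0.071],[0,0,0.071],[0,0,0.071],[0,0,0.071],[0,0,0.071],[0,0,0.071],[0,0,0.071]]' --twist '[[0,0,0],[0,0,0],[0,0,0],[0,0,0],[0,0,0],[0,0,0],[0,0,0],[0,0,0],[0,0,0],[0,0,0]]' --force 35

```text
clock: 2.8
eef_pos: [0.4314, 0.0059, 0.0035]
tcp_rot: [[0.998, 0.061, 0.001], [0.061, -0.998, -0.0], [0.001, 0.0, -1.0]]
force: [-1.4, -0.4, 6.4]
gripper_width: 0.0377
grip_force: 35.0
```

```bash
cat >> h.py <<'E'
from scipy.spatial.transform import Rotation as Ro
YAW=np.radians(3.5)
def root(k):return np.array([.698-.0049*(k-2),.0651+.0797*(k-2),.145])
X=np.array([np.cos(YAW),np.sin(YAW),0]);Z=np.array([0,0,1.])
P=(Z-X)/2**.5;U=(Z+X)/2**.5
def hangrot():
    z=-P;x=U;return np.c_[x,np.cross(z,x),z]
def rel(p,R):
    s=state();R0=s['tcp_rot'];return (R0.T@(p-s['eef_pos'])).round(4),np.degrees(Ro.from_matrix(R0.T@R).as_rotvec()).round(2)
def hang(k,s,eye=(.052,0,-.0025),off=0):
    R=hangrot();return root(k)+P*s+U*off-R@np.array(eye),R
E
python3 - <<'E'
from h import *
st()
for s in(95,20):
    p,R=hang(3,s/1000);print(s,p.round(4),*rel(p,R))
E
```

```text
2.8 [0.4314 0.0059 0.0035] f [-1.4 -0.4  6.4] w 0.0377 35.0
[[0.9981, 0.0613, 0.0011], [0.0613, -0.9981, -0.0001], [0.0011, 0.0002, -1.0]] [-0.01  0.36  2.16 -0.    0.62  1.5 ]
95 [0.5911 0.1386 0.1736] [ 0.1677 -0.1226 -0.17  ] [1.000e-02 4.494e+01 2.000e-02]
20 [0.644  0.1418 0.1206] [ 0.2207 -0.1226 -0.1169] [1.000e-02 4.494e+01 2.000e-02]
```

Call:
carry_out --fingers '[0.03,0.03,0.03,0.03,0.03,0.03,0.03,0.03,0.03,0.03]' --slide '[[0,0,-0.03],[0,0,-0.08],[0,0,-0.13],[0.02,-0.03,-0.17],[0.06,-0.06,-0.18],[0.1,-0.09,-0.18],[0.13,-0.11,-0.18],[0.157,-0.1226,-0.18],[0.157,-0.1226,-0.18],[0.157,-0.1226,-0.18]]' --twist '[[0,0,0],[0,0,0],[0,10,0],[0,20,0],[0,30,0],[0,40,0],[0,45,0],[0,45,0],[0,45,0],[0,45,0]]'

```text
clock: 4.05
eef_pos: [0.5833, 0.1303, 0.1957]
tcp_rot: [[0.724, 0.072, 0.686], [0.045, -0.997, 0.057], [0.688, -0.011, -0.726]]
force: [-0.0, 0.9, -0.5]
gripper_width: 0.0377
grip_force: 35.0
```

```bash
python3 - <<'E'
from h import *
st()
a=snapshot('scene');b=snapshot('side')
o=np.hstack([cv2.resize(a[120:360,270:510],(400,400)),cv2.resize(b[130:330,170:370],(400,400))])
cv2.imwrite('pics/h1.png',o[:,:,::-1])
p,R=hang(3,.018);print(*rel(p,R))
p,R=hang(3,.095);print(*rel(p,R))
E
```

```text
4.05 [0.5833 0.1303 0.1957] f [-0.   0.9 -0.5] w 0.0377 35.0
[[0.7243, 0.0723, 0.6857], [0.0453, -0.9973, 0.0574], [0.688, -0.0105, -0.7256]] [ 0.27  0.12  2.16 -0.84  0.18  2.56]
[-0.0069 -0.0068  0.0994] [-0.87  1.5   0.06]
[-0.0089 -0.008   0.0224] [-0.87  1.5   0.06]
```

View pics/h1.png

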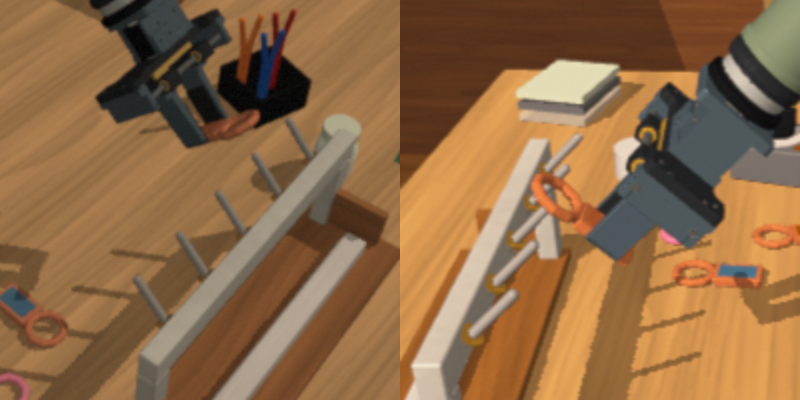

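The picture shows the pendant held with its eye up, near pegs 3 and 4. But joint 6 is at its limit and joint 5 is close to singular. I'll use a gentler 30° tilt and more central pegs.

```bash
cat >> h.py <<'E'
def hang(k,s,eye=(.052,0,-.0025),t=30):
    t=np.radians(t);x=np.cos(t)*X+np.sin(t)*Z;z=np.sin(t)*X-np.cos(t)*Z
    R=np.c_[x,np.cross(z,x),z];return root(k)+P*s-R@np.array(eye),R
E
python3 - <<'E'
from h import *
for s in(.105,.035):
    p,R=hang(2,s);print(p,*rel(p,R))
E
```

```text
[0.58019062 0.05789447 0.19108115] [-0.0085  0.0715 -0.0023] [ -0.85 -13.5    0.17]
[0.62959577 0.06091622 0.14158367] [-0.0067  0.0726  0.0676] [ -0.85 -13.5    0.17]
```

Call:
carry_out --fingers '[0.03,0.03,0.03,0.03,0.03,0.03,0.03,0.03,0.03,0.03]' --slide '[[-0.0085,0.02,-0.003],[-0.0085,0.04,-0.003],[-0.0085,0.0715,-0.003],[-0.0085,0.0715,-0.003],[-0.0085,0.0715,-0.003],[-0.0085,0.0715,-0.003],[-0.0085,0.0715,-0.003],[-0.0085,0.0715,-0.003],[-0.0085,0.0715,-0.003],[-0.0085,0.0715,-0.003]]' --twist '[[-0.85,-5,0],[-0.85,-10,0],[-0.85,-13.5,0.2],[-0.85,-13.5,0.2],[-0.85,-13.5,0.2],[-0.85,-13.5,0.2],[-0.85,-13.5,0.2],[-0.85,-13.5,0.2],[-0.85,-13.5,0.2],[-0.85,-13.5,0.2]]'

```text
clock: 5.4
eef_pos: [0.5808, 0.0588, 0.1921]
tcp_rot: [[0.863, 0.063, 0.5], [0.055, -0.998, 0.032], [0.501, 0.0, -0.865]]
force: [0.3, 0.3, -0.4]
gripper_width: 0.0378
grip_force: 35.0
```

```bash
cat > chk.py <<'E'
from h import *
import sys
k=int(sys.argv[1])
st()
for n in('scene','side'):
    img=snapshot(n)
    o,m=pend(n,img)
    for x in o:
        c=x[0]
        if 150<c[0]<480 and 150<c[1]<420:print(n,x)
    e=state();E=e['eef_pos']+e['tcp_rot']@np.array([.052,0,-.0025]);print(n,'eye predicted px',np.round(proj(n,E)),'peg tip',np.round(proj(n,root(k)+P*.07)))
    # holes in px near
    cs,hi=cv2.findContours(m,cv2.RETR_CCOMP,cv2.CHAIN_APPROX_NONE)
    for i,c in enumerate(cs):
        if hi[0][i][3]>=0 and len(c)>12:print('  hole px',c[:,0].mean(0).round(1),len(c))
for s in(.105,.07,.035):
    p,R=hang(k,s);print(s,*rel(p,R))
E
python3 chk.py 2
```

```text
5.4 [0.5808 0.0588 0.1921] f [ 0.3  0.3 -0.4] w 0.0378 35.0
[[0.8635, 0.0632, 0.5004], [0.0548, -0.998, 0.0315], [0.5014, 0.0002, -0.8652]] [ 0.09  0.13  2.01 -0.03  0.48  1.62]
scene (array([219., 313.]), array([ 418., -221.]), [54, 111], 12.501399040222168, [(1036, array([ 446.3, -215.7]))])
scene (array([286., 307.]), array([ 509., -115.]), [54, 111], 82.03681182861328, [(1035, array([ 538.9, -118.2]))])
scene (array([386., 218.]), array([504., 238.]), [57, 91], 45.02183532714844, [(817, array([512.4, 246.7]))])
scene eye predicted px [392. 220.] peg tip [401. 235.]
  hole px [233. 321.] 46
  hole px [297.3 316.9] 45
  hole px [392.5 219.5] 38
side (array([329., 268.]), array([ 511., -119.]), [56, 107], 0.07185496389865875, [(877, array([ 538.7, -116.2]))])
side (array([368., 248.]), array([ 418., -218.]), [58, 108], 3.647587776184082, [(916, array([ 446.1, -214.4]))])
side (array([259., 219.]), array([ 740., -364.]), [67, 183], 45.90583801269531, [(2146, array([ 752. , -376.7]))])
side eye predicted px [256. 218.] peg tip [245. 230.]
  hole px [316.7 266.1] 33
  hole px [357.  24
[... 3321 characters left out ...]
 18.8] 13
  hole px [296.5  15.8] 36
  hole px [351.7  14.3] 22
  hole px [310.7  13.7] 40
  hole px [260.4  13. ] 14
  hole px [298.7  12.5] 19
  hole px [383.9  11.6] 20
  hole px [333.6  14.1] 120
  hole px [360.5  18.7] 268
  hole px [349.8   8.5] 13
  hole px [282.7   8.9] 22
  hole px [294.1   8.8] 36
  hole px [334.8   6.4] 26
  hole px [326.1   6.9] 18
  hole px [320.5   5.1] 14
  hole px [315.6   8.9] 45
  hole px [344.6   5.3] 20
  hole px [278.2   4.6] 19
  hole px [321.5   2.9] 18
  hole px [358.8   5.4] 30
  hole px [292.8   2.2] 20
0.105 [-0.0011  0.0008  0.0005] [-0.05 -0.09  0.1 ]
0.07 [0.0079 0.0008 0.0343] [-0.05 -0.09  0.1 ]
0.035 [0.0169 0.0008 0.0682] [-0.05 -0.09  0.1 ]
```

Call:
carry_out --fingers '[0.03,0.03,0.03,0.03,0.03,0.03,0.03,0.03,0.03,0.03]' --slide '[[0.002,0.001,0.011],[0.005,0.001,0.022],[0.008,0.001,0.034],[0.011,0.001,0.045],[0.014,0.001,0.056],[0.017,0.001,0.068],[0.017,0.001,0.068],[0.017,0.001,0.068],[0.017,0.001,0.068],[0.017,0.001,0.068]]' --twist '[[0,0,0],[0,0,0],[0,0,0],[0,0,0],[0,0,0],[0,0,0],[0,0,0],[0,0,0],[0,0,0],[0,0,0]]'

```text
clock: 6.75
eef_pos: [0.6296, 0.0607, 0.1423]
tcp_rot: [[0.863, 0.063, 0.501], [0.054, -0.998, 0.031], [0.502, 0.0, -0.865]]
force: [0.0, -0.6, -1.3]
gripper_width: 0.0376
grip_force: 35.0
```

```bash
python3 - <<'E'
from h import *
st()
a=snapshot('scene');b=snapshot('side')
o=np.hstack([cv2.resize(a[180:300,320:440],(400,400)),cv2.resize(b[180:300,190:310],(400,400))])
cv2.imwrite('pics/h2.png',o[:,:,::-1])
E
```

```text
6.75 [0.6296 0.0607 0.1423] f [ 0.  -0.6 -1.3] w 0.0376 35.0
[[0.8632, 0.0629, 0.501], [0.0545, -0.998, 0.0314], [0.502, 0.0002, -0.8649]] [ 0.08  0.26  1.98 -0.03  0.37  1.62]
```

View pics/h2.png

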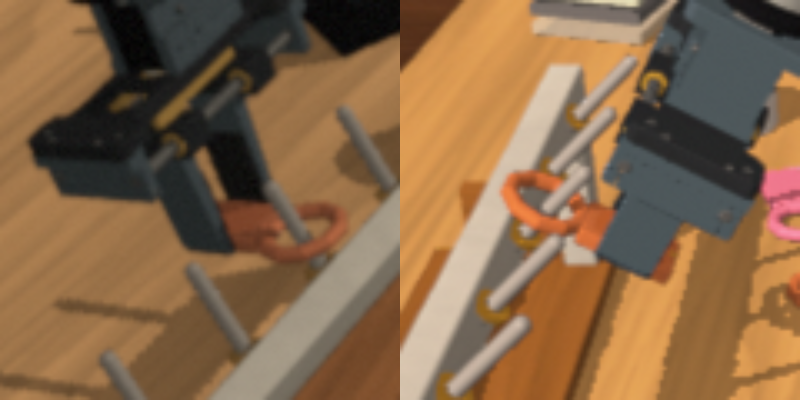

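The peg passes through the eye in both views. Releasing and backing off.

Call:
carry_out --fingers '[0.055,0.055,0.055,0.055,0.055,0.055,0.055,0.055,0.055,0.055]' --slide '[[0,0,0],[0,0,0],[0,0,0],[0,0,0],[0,0,-0.02],[0,0,-0.05],[-0.02,0,-0.09],[-0.05,0,-0.12],[-0.05,0,-0.12],[-0.05,0,-0.12]]' --twist '[[0,0,0],[0,0,0],[0,0,0],[0,0,0],[0,0,0],[0,0,0],[0,0,0],[0,0,0],[0,0,0],[0,0,0]]'

```text
clock: 8.1
eef_pos: [0.5269, 0.0542, 0.221]
tcp_rot: [[0.863, 0.063, 0.501], [0.054, -0.998, 0.032], [0.502, 0.0, -0.865]]
force: [0.0, 0.6, 0.6]
gripper_width: 0.0553
grip_force: 0.0
```

```bash
python3 - <<'E'
from h import *
st()
a=snapshot('scene');b=snapshot('side')
o=np.hstack([cv2.resize(a[180:340,260:420],(400,400)),cv2.resize(b[180:340,190:350],(400,400))])
cv2.imwrite('pics/h3.png',o[:,:,::-1])
for n,i in(('scene',a),('side',b)):
    for x in pend(n,i)[0]:
        if 150<x[0][0]<450 and 200<x[0][1]<340:print(n,x)
s=state();print(rel(np.array([.47,-.12,.22]),np.diag([1.,-1,-1])))
E
```

```text
8.1 [0.5269 0.0542 0.221 ] f [0.  0.6 0.6] w 0.0553 0.0
[[0.8629, 0.0629, 0.5015], [0.0545, -0.998, 0.0315], [0.5025, 0.0001, -0.8646]] [ 0.09  0.01  2.06 -0.03  0.55  1.62]
scene (array([222., 315.]), array([ 418., -222.]), [53, 111], 12.501399040222168, [(1052, array([ 446.3, -215.7])), (1017, array([ 390.4, -224.2]))])
scene (array([286., 307.]), array([ 509., -120.]), [55, 110], 3.3980519771575928, [(1019, array([ 538.9, -118.2]))])
side (array([231., 278.]), array([736., -58.]), [25, 141], 19.9325008392334, [])
side (array([329., 268.]), array([ 511., -119.]), [56, 108], 0.07185496389865875, [(872, array([ 539.1, -117.9]))])
side (array([368., 248.]), array([ 418., -218.]), [58, 108], 3.647587776184082, [(949, array([ 446.4, -213.9]))])
(array([-0.059 ,  0.1703, -0.0338]), array([ -0.94, -30.07,   3.52]))
```

View pics/h3.png

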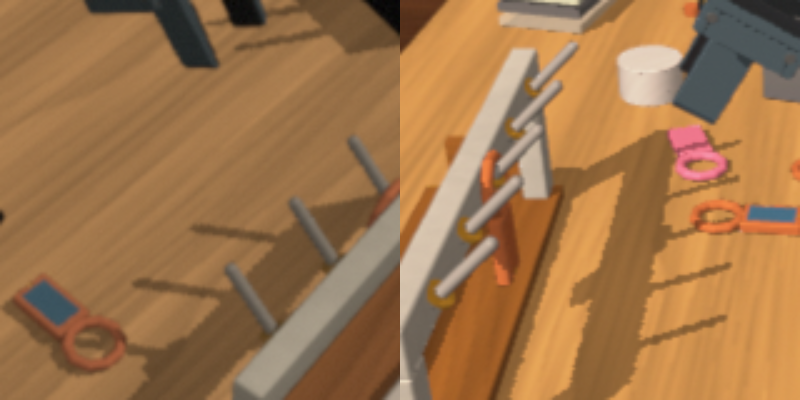

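Pendant A hangs on peg 2. Next is the blue-inset pendant B: eye at (0.539,-0.118), yaw about 2.5°.

```bash
cat >> h.py <<'E'
def down(yaw):
    c,s=np.cos(np.radians(yaw)),np.sin(np.radians(yaw));return np.array([[c,s,0],[s,-c,0],[0,0,-1.]])
E
python3 - <<'E'
from h import *
print(rel(np.array([.486,-.1204,.075]),down(2.5)))
E
```

```text
(array([-0.1179,  0.1717,  0.0997]), array([ -0.28, -30.08,   1.08]))
```

Call:
carry_out --fingers '[0.06,0.06,0.06,0.06,0.06,0.06,0.06,0.06,0.06,0.06]' --slide '[[-0.03,0.02,0],[-0.06,0.06,0.02],[-0.09,0.1,0.05],[-0.118,0.14,0.08],[-0.118,0.1717,0.0997],[-0.118,0.1717,0.0997],[-0.118,0.1717,0.0997],[-0.118,0.1717,0.0997],[-0.118,0.1717,0.0997],[-0.118,0.1717,0.0997]]' --twist '[[0,-8,0],[0,-16,0],[0,-24,0],[-0.3,-30,1],[-0.3,-30,1],[-0.3,-30,1],[-0.3,-30,1],[-0.3,-30,1],[-0.3,-30,1],[-0.3,-30,1]]'

```text
clock: 9.45
eef_pos: [0.4853, -0.12, 0.0757]
tcp_rot: [[0.999, 0.046, 0.003], [0.046, -0.999, -0.001], [0.003, 0.001, -1.0]]
force: [-0.4, 0.3, 0.4]
gripper_width: 0.0599
grip_force: 0.0
```

```bash
python3 - <<'E'
from h import *
st()
for n in('scene','side'):
    for x in pend(n)[0]:
        if 150<x[0][0]<450 and 200<x[0][1]<340:print(n,x)
print(rel(np.array([.486,-.1204,.003]),down(2.5)))
E
```

```text
9.45 [ 0.4853 -0.12    0.0757] f [-0.4  0.3  0.4] w 0.0599 0.0
[[0.999, 0.0457, 0.0026], [0.0457, -0.999, -0.0008], [0.0025, 0.001, -1.0]] [-0.27  0.34  1.93 -0.    0.87  1.26]
scene (array([222., 315.]), array([ 418., -221.]), [54, 111], 12.501399040222168, [(1073, array([ 446.3, -215.7])), (30, array([ 409., -211.])), (1056, array([ 390. , -224.2]))])
scene (array([286., 307.]), array([ 509., -114.]), [54, 113], 81.10692596435547, [(1035, array([ 538.2, -118.1]))])
side (array([231., 278.]), array([735., -59.]), [24, 141], 20.412660598754883, [])
side (array([329., 268.]), array([ 511., -119.]), [56, 108], 0.07185496389865875, [(871, array([ 538.8, -116.1]))])
side (array([368., 248.]), array([ 419., -218.]), [58, 110], 3.6475882530212402, [(923, array([ 446.1, -215.3]))])
(array([0.0006, 0.0001, 0.0725]), array([ 0.05, -0.13,  0.1 ]))
```

Call:
carry_out --fingers '[0.06,0.06,0.06,0.06,0.03,0.03,0.03,0.03,0.03,0.03]' --slide '[[0,0,0.03],[0,0,0.06],[0,0,0.0725],[0,0,0.0725],[0,0,0.0725],[0,0,0.0725],[0,0,0.0725],[0,0,0.0725],[0,0,0.0725],[0,0,0.0725]]' --twist '[[0,0,0],[0,0,0],[0,0,0],[0,0,0],[0,0,0],[0,0,0],[0,0,0],[0,0,0],[0,0,0],[0,0,0]]'

```text
clock: 10.8
eef_pos: [0.4858, -0.1206, 0.0035]
tcp_rot: [[0.999, 0.045, 0.003], [0.045, -0.999, -0.001], [0.003, 0.001, -1.0]]
force: [-1.4, 0.9, 6.2]
gripper_width: 0.0378
grip_force: 35.0
```

```bash
python3 - <<'E'
from h import *
st()
for s in(.105,.15):
    p,R=hang(1,s,(.053,0,-.0025));print(p,*rel(p,R))
E
```

```text
10.8 [ 0.4858 -0.1206  0.0035] f [-1.4  0.9  6.2] w 0.0378 35.0
[[0.999, 0.0448, 0.0029], [0.0448, -0.999, -0.0008], [0.0029, 0.0009, -1.0]] [-0.27  0.44  2.01 -0.    0.69  1.26]
[ 0.58422621 -0.0218584   0.19058115] [ 0.1033 -0.094  -0.1869] [ 0.3  29.84 -0.9 ]
[ 0.55246575 -0.02380095  0.22240095] [ 0.0716 -0.0935 -0.2188] [ 0.3  29.84 -0.9 ]
```

Call:
carry_out --fingers '[0.03,0.03,0.03,0.03,0.03,0.03,0.03,0.03,0.03,0.03]' --slide '[[0,0,-0.03],[0,0,-0.08],[0,-0.01,-0.13],[0.02,-0.04,-0.18],[0.04,-0.06,-0.19],[0.07,-0.08,-0.19],[0.1033,-0.094,-0.187],[0.1033,-0.094,-0.187],[0.1033,-0.094,-0.187],[0.1033,-0.094,-0.187]]' --twist '[[0,0,0],[0,0,0],[0,8,0],[0,16,0],[0,24,0],[0.3,29.8,-0.9],[0.3,29.8,-0.9],[0.3,29.8,-0.9],[0.3,29.8,-0.9],[0.3,29.8,-0.9]]'

```text
clock: 12.05
eef_pos: [0.5831, -0.0223, 0.1895]
tcp_rot: [[0.866, 0.061, 0.497], [0.052, -0.998, 0.031], [0.497, -0.0, -0.867]]
force: [0.3, 0.3, -1.8]
gripper_width: 0.0378
grip_force: 35.0
```

```bash
sed -i 's/len(c)>12:/len(c)>25 and c[:,0].mean(0)[1]>180:/; s/hang(k,s)/hang(k,s,(.053,0,-.0025))/' chk.py; python3 chk.py 1
```

```text
12.05 [ 0.5831 -0.0223  0.1895] f [ 0.3  0.3 -1.8] w 0.0378 35.0
[[0.8659, 0.0607, 0.4966], [0.0525, -0.9982, 0.0305], [0.4975, -0.0004, -0.8675]] [-0.11  0.14  2.    0.18  0.49  1.27]
scene (array([219., 313.]), array([ 418., -222.]), [54, 110], 12.501399040222168, [(1051, array([ 446.4, -215.6]))])
scene (array([363., 244.]), array([512., 133.]), [57, 84], 42.3597526550293, [(841, array([517.7, 140.6]))])
scene eye predicted px [366. 245.] peg tip [377. 260.]
  hole px [233.  321.1] 46
  hole px [367.  244.4] 38
side (array([231., 277.]), array([737., -58.]), [28, 141], 19.9325008392334, [])
side (array([368., 248.]), array([ 418., -218.]), [58, 108], 3.6475882530212402, [(930, array([ 447.1, -214.9]))])
side (array([266., 203.]), array([ 743., -480.]), [62, 186], 41.73566436767578, [(2047, array([ 755.4, -494.5]))])
side eye predicted px [264. 202.] peg tip [252. 212.]
  hole px [356.5 247.6] 32
  hole px [263.5 201.4] 34
0.105 [ 0.0011 -0.0004 -0.0003] [-0.    0.12 -0.04]
0.07 [ 0.0102 -0.0004  0.0335] [-0.    0.12 -0.04]
0.035 [ 0.0194 -0.0004  0.0673] [-0.    0.12 -0.04]
```

Eye matches. Inserting on peg 1.

Call:
carry_out --fingers '[0.03,0.03,0.03,0.03,0.03,0.03,0.03,0.03,0.03,0.03]' --slide '[[0.004,0,0.011],[0.007,0,0.022],[0.01,0,0.0335],[0.013,0,0.045],[0.016,0,0.056],[0.019,0,0.067],[0.019,0,0.067],[0.019,0,0.067],[0.019,0,0.067],[0.019,0,0.067]]' --twist '[[0,0,0],[0,0,0],[0,0,0],[0,0,0],[0,0,0],[0,0,0],[0,0,0],[0,0,0],[0,0,0],[0,0,0]]'

```text
clock: 13.4
eef_pos: [0.6337, -0.0188, 0.1416]
tcp_rot: [[0.865, 0.061, 0.498], [0.053, -0.998, 0.031], [0.499, -0.0, -0.867]]
force: [-1.1, 0.2, -0.4]
gripper_width: 0.0377
grip_force: 35.0
```

```bash
sed -i '/^for s in(.105/,$d' chk.py; python3 chk.py 1; python3 - <<'E'
from h import *
a=snapshot('scene');b=snapshot('side')
o=np.hstack([cv2.resize(a[180:300,310:430],(400,400)),cv2.resize(b[180:300,190:310],(400,400))])
cv2.imwrite('pics/h4.png',o[:,:,::-1])
E
```

```text
13.4 [ 0.6337 -0.0188  0.1416] f [-1.1  0.2 -0.4] w 0.0377 35.0
[[0.865, 0.0612, 0.4979], [0.053, -0.9981, 0.0307], [0.4989, -0.0002, -0.8667]] [-0.09  0.27  1.97  0.2   0.39  1.26]
scene (array([219., 313.]), array([ 418., -221.]), [53, 110], 12.013587951660156, [(1094, array([ 446.3, -215.6]))])
scene (array([385., 274.]), array([605.,  98.]), [51, 80], 81.45622253417969, [])
scene eye predicted px [387. 274.] peg tip [377. 260.]
  hole px [232.9 321. ] 46
side (array([231., 278.]), array([736., -58.]), [25, 142], 19.71891212463379, [])
side (array([368., 248.]), array([ 418., -218.]), [58, 108], 3.6475882530212402, [(910, array([ 446. , -215.1]))])
side (array([244., 224.]), array([ 773., -327.]), [58, 162], 41.98651123046875, [])
side (array([340., 152.]), array([  557., -1030.]), [94, 365], 2.1274099349975586, [(738, array([ 530.9, -918.1])), (2330, array([ 545.9, -971.6])), (1670, array([  561.1, -1028.9]))])
side eye predicted px [242. 223.] peg tip [252. 212.]
  hole px [356.7 247.6] 31
```

View pics/h4.png

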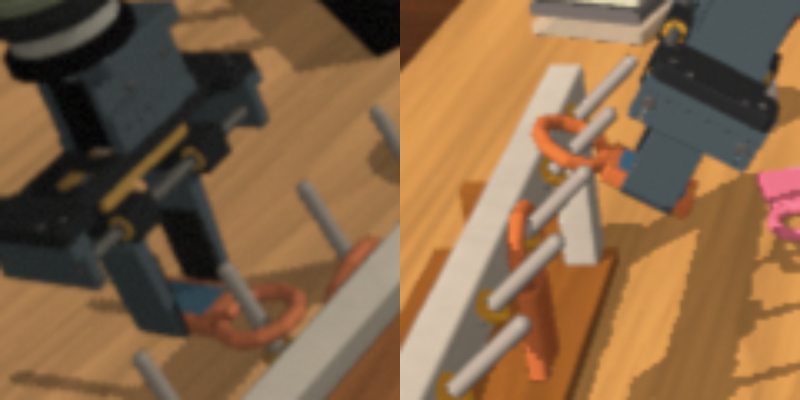

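Threaded on peg 1; A still hangs on peg 2. Releasing.

Call:
carry_out --fingers '[0.055,0.055,0.055,0.055,0.055,0.055,0.055,0.055,0.055,0.055]' --slide '[[0,0,0],[0,0,0],[0,0,0],[0,0,0],[0,0,-0.02],[0,0,-0.05],[-0.02,0,-0.09],[-0.05,0,-0.12],[-0.05,0,-0.12],[-0.05,0,-0.12]]' --twist '[[0,0,0],[0,0,0],[0,0,0],[0,0,0],[0,0,0],[0,0,0],[0,0,0],[0,0,0],[0,0,0],[0,0,0]]'

```text
clock: 14.85
eef_pos: [0.5313, -0.0253, 0.2207]
tcp_rot: [[0.865, 0.061, 0.499], [0.053, -0.998, 0.031], [0.499, -0.0, -0.866]]
force: [0.7, 0.4, -0.5]
gripper_width: 0.0551
grip_force: 0.0
```

```bash
python3 chk.py 1 | grep -v hole; python3 - <<'E'
from h import *
print(rel(np.array([.3946,-.2230,.075]),down(7.5)))
E
```

```text
14.85 [ 0.5313 -0.0253  0.2207] f [ 0.7  0.4 -0.5] w 0.0551 0.0
[[0.8647, 0.061, 0.4985], [0.0528, -0.9981, 0.0305], [0.4995, -0.0001, -0.8663]] [-0.13  0.02  2.05  0.18  0.57  1.26]
scene (array([222., 315.]), array([ 417., -219.]), [54, 112], 6.658767223358154, [(1041, array([ 446.3, -215.7])), (1010, array([ 390.5, -224.7]))])
scene eye predicted px [344. 220.] peg tip [377. 260.]
side (array([231., 278.]), array([736., -58.]), [25, 141], 20.412660598754883, [])
side (array([368., 248.]), array([ 418., -218.]), [58, 108], 3.6475882530212402, [(929, array([ 446.5, -214. ]))])
side eye predicted px [289. 188.] peg tip [252. 212.]
(array([-0.2013,  0.1891,  0.0515]), array([  1.02, -29.87,  -3.89]))
```

Call:
carry_out --fingers '[0.06,0.06,0.06,0.06,0.06,0.06,0.06,0.06,0.06,0.06]' --slide '[[-0.03,0.02,0],[-0.06,0.06,0],[-0.1,0.1,0.01],[-0.14,0.14,0.02],[-0.18,0.17,0.04],[-0.202,0.189,0.0515],[-0.202,0.189,0.0515],[-0.202,0.189,0.0515],[-0.202,0.189,0.0515],[-0.202,0.189,0.0515]]' --twist '[[0,-8,0],[0,-16,0],[0,-24,0],[1.2,-29.8,-4.5],[1.2,-29.8,-4.5],[1.2,-29.8,-4.5],[1.2,-29.8,-4.5],[1.2,-29.8,-4.5],[1.2,-29.8,-4.5],[1.2,-29.8,-4.5]]'

```text
clock: 16.2
eef_pos: [0.394, -0.2226, 0.0756]
tcp_rot: [[0.99, 0.142, 0.003], [0.142, -0.99, -0.0], [0.003, 0.001, -1.0]]
force: [0.1, 0.5, -0.7]
gripper_width: 0.0601
grip_force: 0.0
```

```bash
python3 - <<'E'
from h import *
st()
b=None
for n in('scene','side'):
    im=snapshot(n)
    if n=='side':b=im
    else:a=im
    for x in pend(n,im)[0]:
        if 150<x[0][0]<450 and 200<x[0][1]<340:print(n,x)
print(rel(np.array([.394,-.2232,.003]),down(8.5)))
o=np.hstack([cv2.resize(a[230:390,150:310],(400,400)),cv2.resize(b[180:340,190:350],(400,400))])
cv2.imwrite('pics/h5.png',o[:,:,::-1])
E
```

```text
16.2 [ 0.394  -0.2226  0.0756] f [ 0.1  0.5 -0.7] w 0.0601 0.0
[[0.9898, 0.1424, 0.0027], [0.1424, -0.9898, -0.0004], [0.0027, 0.0008, -1.0]] [-0.54  0.27  2.03  0.    0.83  0.89]
scene (array([222., 315.]), array([ 418., -220.]), [53, 111], 8.330363273620605, [(1036, array([ 446.3, -215.7])), (1004, array([ 390.6, -224.3]))])
side (array([231., 278.]), array([736., -58.]), [25, 141], 20.168045043945312, [])
side (array([368., 248.]), array([ 418., -218.]), [58, 108], 3.6475882530212402, [(957, array([ 447.3, -215. ]))])
(array([0.0001, 0.0006, 0.0724]), array([ 0.02, -0.12, -0.34]))
```

View pics/h5.png

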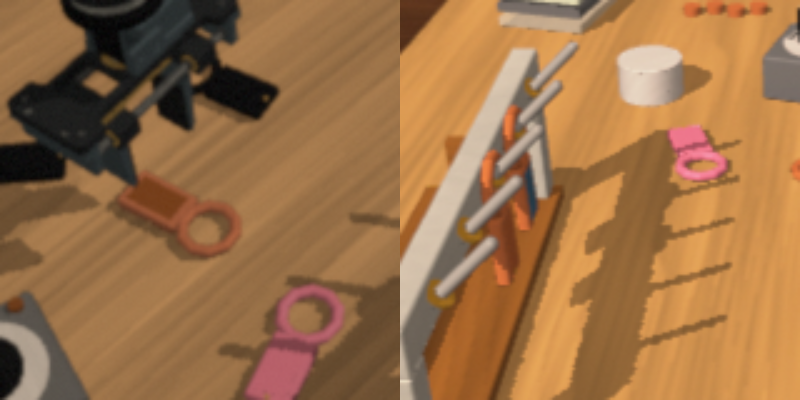

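Both A (peg 2) and B (peg 1) hang. A black look-alike lies close by, so I check its clearance before descending.

```bash
python3 - <<'E'
from h import *
a=cv2.imread('pics/scene0.png')
m=((a.max(2)<60)).astype(np.uint8)
for c in cv2.findContours(m,0,2)[0]:
    x,y,w,h=cv2.boundingRect(c)
    if cv2.contourArea(c)>150 and x<270 and 240<y<330:
        Q=np.array([onplane('scene',p[0],.006)[:2] for p in c]);print(Q.min(0),Q.max(0))
E
```

```text
[ 0.21798389 -0.33827747] [ 0.31455654 -0.24093827]
[ 0.27956946 -0.13627801] [ 0.38996161 -0.07232548]
```

Call:
carry_out --fingers '[0.06,0.06,0.06,0.06,0.03,0.03,0.03,0.03,0.03,0.03]' --slide '[[0,0,0.03],[0,0,0.06],[0,0,0.0725],[0,0,0.0725],[0,0,0.0725],[0,0,0.0725],[0,0,0.0725],[0,0,0.0725],[0,0,0.0725],[0,0,0.0725]]' --twist '[[0,0,-0.3],[0,0,-0.3],[0,0,-0.3],[0,0,-0.3],[0,0,-0.3],[0,0,-0.3],[0,0,-0.3],[0,0,-0.3],[0,0,-0.3],[0,0,-0.3]]'

```text
clock: 17.55
eef_pos: [0.3939, -0.2233, 0.0032]
tcp_rot: [[0.989, 0.147, 0.003], [0.147, -0.989, -0.001], [0.003, 0.001, -1.0]]
force: [-0.6, -0.6, 6.6]
gripper_width: 0.0374
grip_force: 34.9
```

```bash
python3 - <<'E'
from h import *
st()
for s in(.105,):
    p,R=hang(0,s,(.053,0,-.0025));print(p,*rel(p,R))
E
```

```text
17.55 [ 0.3939 -0.2233  0.0032] f [-0.6 -0.6  6.6] w 0.0374 34.9
[[0.9892, 0.1465, 0.0028], [0.1465, -0.9892, -0.0006], [0.0026, 0.001, -1.0]] [-0.54  0.39  2.12  0.    0.64  0.88]
[ 0.58912621 -0.1015584   0.19058115] [ 0.2115 -0.0916 -0.1869] [-1.24 29.83  4.83]
```

Call:
carry_out --fingers '[0.03,0.03,0.03,0.03,0.03,0.03,0.03,0.03,0.03,0.03]' --slide '[[0,0,-0.03],[0,0,-0.08],[0.02,-0.01,-0.13],[0.06,-0.03,-0.18],[0.1,-0.05,-0.19],[0.15,-0.07,-0.19],[0.19,-0.085,-0.187],[0.2115,-0.0916,-0.187],[0.2115,-0.0916,-0.187],[0.2115,-0.0916,-0.187]]' --twist '[[0,0,0],[0,0,0],[0,8,1],[0,16,2],[-1,24,4],[-1.2,29.8,4.8],[-1.2,29.8,4.8],[-1.2,29.8,4.8],[-1.2,29.8,4.8],[-1.2,29.8,4.8]]'

```text
clock: 18.8
eef_pos: [0.5878, -0.1013, 0.189]
tcp_rot: [[0.866, 0.062, 0.496], [0.052, -0.998, 0.033], [0.497, -0.002, -0.868]]
force: [-1.4, 0.4, 0.4]
gripper_width: 0.0378
grip_force: 34.9
```

```bash
python3 chk.py 0; python3 - <<'E'
from h import *
for s in(.105,.07,.035):
    p,R=hang(0,s,(.053,0,-.0025));print(p,*rel(p,R))
E
```

```text
18.8 [ 0.5878 -0.1013  0.189 ] f [-1.4  0.4  0.4] w 0.0378 34.9
[[0.8663, 0.0617, 0.4958], [0.0524, -0.9981, 0.0325], [0.4968, -0.0022, -0.8678]] [-0.29  0.16  1.97  0.34  0.54  0.97]
scene (array([332., 267.]), array([511.,  30.]), [59, 94], 37.461429595947266, [(860, array([524.4,  39.3])), (47, array([490.2,  31.8]))])
scene eye predicted px [340. 271.] peg tip [352. 286.]
  hole px [341.  270.6] 42
side (array([231., 278.]), array([736., -58.]), [25, 142], 19.453413009643555, [])
side (array([272., 188.]), array([ 751., -603.]), [62, 195], 39.3614501953125, [(1776, array([ 761.4, -617.1]))])
side (array([340., 155.]), array([ 553., -999.]), [81, 306], 3.5278635025024414, [(256, array([ 577.8, -921.7])), (679, array([ 531.7, -930. ])), (263, array([ 560.1, -945.3])), (1737, array([ 541. , -984.1]))])
side eye predicted px [270. 187.] peg tip [259. 197.]
  hole px [269.3 186.3] 31
[ 0.58912621 -0.1015584   0.19058115] [ 0.0017 -0.0001 -0.0004] [-0.08  0.16 -0.07]
[ 0.61382878 -0.10004753  0.16583241] [ 0.0109 -0.0001  0.0334] [-0.08  0.16 -0.07]
[ 0.63853136 -0.09853665  0.14108367] [ 0.02   -0.      0.0672] [-0.08  0.16 -0.07]
```

Call:
carry_out --fingers '[0.03,0.03,0.03,0.03,0.03,0.03,0.03,0.03,0.03,0.03]' --slide '[[0.005,0,0.011],[0.008,0,0.022],[0.011,0,0.0335],[0.014,0,0.045],[0.017,0,0.056],[0.02,0,0.067],[0.02,0,0.067],[0.02,0,0.067],[0.02,0,0.067],[0.02,0,0.067]]' --twist '[[0,0,0],[0,0,0],[0,0,0],[0,0,0],[0,0,0],[0,0,0],[0,0,0],[0,0,0],[0,0,0],[0,0,0]]'

```text
clock: 20.15
eef_pos: [0.6394, -0.0982, 0.142]
tcp_rot: [[0.865, 0.061, 0.498], [0.052, -0.998, 0.032], [0.499, -0.001, -0.867]]
force: [0.3, -0.0, -0.8]
gripper_width: 0.0376
grip_force: 34.9
```

```bash
python3 - <<'E'
from h import *
st()
a=snapshot('scene');b=snapshot('side')
o=np.hstack([cv2.resize(a[210:330,290:410],(400,400)),cv2.resize(b[170:290,200:320],(400,400))])
cv2.imwrite('pics/h6.png',o[:,:,::-1])
E
```

```text
20.15 [ 0.6394 -0.0982  0.142 ] f [ 0.3 -0.  -0.8] w 0.0376 34.9
[[0.8651, 0.0614, 0.4978], [0.0525, -0.9981, 0.0319], [0.4988, -0.0015, -0.8667]] [-0.25  0.29  1.94  0.37  0.44  0.96]
```

View pics/h6.png

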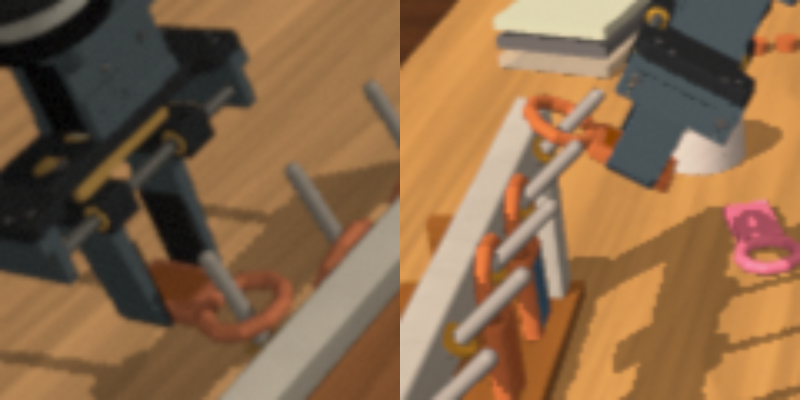

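Peg 0 passes through the eye. Releasing.

Call:
carry_out --fingers '[0.055,0.055,0.055,0.055,0.055,0.055,0.055,0.055,0.055,0.055]' --slide '[[0,0,0],[0,0,0],[0,0,0],[0,0,0],[0,0,-0.02],[0,0,-0.05],[-0.02,0,-0.09],[-0.05,0,-0.12],[-0.05,0,-0.12],[-0.05,0,-0.12]]' --twist '[[0,0,0],[0,0,0],[0,0,0],[0,0,0],[0,0,0],[0,0,0],[0,0,0],[0,0,0],[0,0,0],[0,0,0]]'

```text
clock: 21.5
eef_pos: [0.5369, -0.1049, 0.2218]
tcp_rot: [[0.864, 0.061, 0.499], [0.052, -0.998, 0.031], [0.5, -0.001, -0.866]]
force: [0.9, -0.6, 0.4]
gripper_width: 0.0549
grip_force: 0.0
```

```bash
python3 - <<'E'
from h import *
st()
a=snapshot('scene');b=snapshot('side')
# knob: white dial centre + black bar inside
g=cv2.cvtColor(a,cv2.COLOR_RGB2HSV);
m=((g[...,1]<40)&(g[...,2]>150)).astype(np.uint8);m[:330]=0;m[420:]=0;m[:,200:]=0
c=max(cv2.findContours(m,0,1)[0],key=len);e=cv2.fitEllipse(cv2.convexHull(c));print('dial',e)
for z in(.06,.068):print(onplane('scene',e[0],z))
o=np.hstack([cv2.resize(a[340:430,100:190],(450,450)),cv2.resize(b[170:290,200:320],(350,450))])
cv2.imwrite('pics/h7.png',o[:,:,::-1])
E
```

```text
21.5 [ 0.5369 -0.1049  0.2218] f [ 0.9 -0.6  0.4] w 0.0549 0.0
[[0.8644, 0.0609, 0.4991], [0.0524, -0.9981, 0.0311], [0.5001, -0.0008, -0.866]] [-0.33  0.05  2.01  0.34  0.62  0.95]Traceback (most recent call last):
  File "<stdin>", line 7, in <module>
ValueError: max() iterable argument is empty
```

```bash
python3 - <<'E'
from h import *
a=snapshot('scene');b=snapshot('side')
o=np.hstack([cv2.resize(a[340:430,100:190],(450,450)),cv2.resize(b[170:290,200:320],(350,450))])
cv2.imwrite('pics/h7.png',o[:,:,::-1])
print(a[380,125:170:3].tolist())
E
```

```text
[[123, 112, 101], [98, 90, 80], [8, 10, 8], [14, 12, 15], [14, 14, 15], [14, 14, 13], [23, 21, 20], [24, 23, 20], [10, 11, 8], [14, 14, 13], [22, 19, 18], [83, 74, 67], [183, 167, 150], [180, 163, 147], [179, 163, 146]]
```

View pics/h7.png

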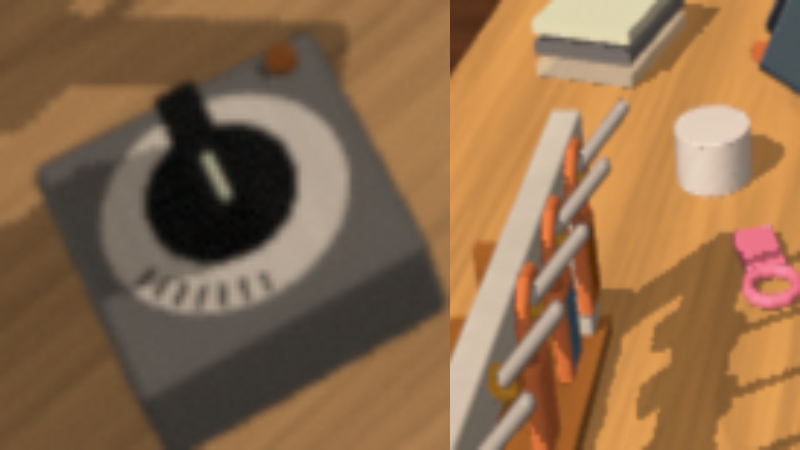

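All three pendants hang on pegs 0–2. The knob dial is centred near scene (145,380.6), and its bar runs from (135,359) to about (147,381).

```bash
python3 - <<'E'
from h import *
f=lambda u,v:(100+u/5,340+v/5)
c=onplane('scene',f(225,204),.055);print('dial c',c)
d=onplane('scene',f(222,193),.065);print('disc c',d)
q=np.array(proj('scene',[d[0],d[1],.1]));print('top centre crop px',(q-[100,340])*5)
for p in[(175,92),(205,152),(232,200)]:print(onplane('scene',f(*p),.1))
A,B=onplane('scene',f(205,152),.1),onplane('scene',f(232,200),.1)
print('bar dir',np.degrees(np.arctan2(*(B-A)[1::-1])))
k=np.array(proj('side',[d[0],d[1],.1]));print('side knob',k)
b=snapshot('side');x,y=k.astype(int)
print('blackbox',[ (np.where(r.max(1)<60)[0][[0,-1]]+x-40).tolist()+[yy] for yy in range(y-8,y+20,2) for r in [b[yy,x-40:x+40]] if (r.max(1)<60).any()])
print([onplane('side',p,.1) for p in ((348,184),(368,184))])
E
```

```text
dial c [ 0.45455724 -0.43037253  0.055     ]
disc c [ 0.45626559 -0.43024506  0.065     ]
top centre crop px [199.85106379 143.78081257]
[ 0.43247026 -0.42373996  0.1       ]
[ 0.46029581 -0.43097792  0.1       ]
[ 0.48269973 -0.43590836  0.1       ]
bar dir -12.41125960360773
side knob [357.22055382 182.24278905]
blackbox [[350, 365, 184], [350, 366, 186], [350, 366, 188], [349, 366, 190], [350, 367, 192], [350, 366, 194], [350, 366, 196], [353, 363, 198]]
[array([ 0.48185801, -0.41561902,  0.1       ]), array([ 0.42501792, -0.41818426,  0.1       ])]
```

```bash
python3 - <<'E'
from h import *
print(rel(np.array([.4565,-.430,.14]),down(-13.5)))
E
```

```text
(array([-0.1268,  0.32  ,  0.019 ]), array([ -4.55, -29.6 ,  16.63]))
```

Call:
carry_out --fingers '[0.055,0.055,0.055,0.055,0.055,0.055,0.055,0.055,0.055,0.055]' --slide '[[-0.03,0.03,-0.01],[-0.06,0.08,-0.01],[-0.09,0.13,0],[-0.12,0.18,0],[-0.127,0.23,0.01],[-0.127,0.28,0.015],[-0.127,0.32,0.019],[-0.127,0.32,0.019],[-0.127,0.32,0.019],[-0.127,0.32,0.019]]' --twist '[[0,-8,4],[-1,-16,8],[-3,-24,12],[-4.5,-29.6,16.6],[-4.5,-29.6,16.6],[-4.5,-29.6,16.6],[-4.5,-29.6,16.6],[-4.5,-29.6,16.6],[-4.5,-29.6,16.6],[-4.5,-29.6,16.6]]'

```text
clock: 23.0
eef_pos: [0.4559, -0.4289, 0.1405]
tcp_rot: [[0.973, -0.232, 0.001], [-0.232, -0.973, 0.001], [0.0, -0.001, -1.0]]
force: [-0.1, -0.9, -0.1]
gripper_width: 0.055
grip_force: 0.0
```

```bash
python3 - <<'E'
from h import *
st();print(rel(np.array([.4565,-.430,.075]),down(-13.5)))
E
```

```text
23.0 [ 0.4559 -0.4289  0.1405] f [-0.1 -0.9 -0.1] w 0.055 0.0
[[0.9727, -0.232, 0.0007], [-0.232, -0.9727, 0.0009], [0.0005, -0.0011, -1.0]] [-0.77  0.45  1.55  0.    1.14  1.03]
(array([0.0008, 0.001 , 0.0655]), array([-0.06, -0.03,  0.09]))
```

Call:
carry_out --fingers '[0.055,0.055,0.055,0.055,0.005,0.005,0.005,0.005,0.005,0.005]' --slide '[[0.001,0.001,0.02],[0.001,0.001,0.045],[0.001,0.001,0.0655],[0.001,0.001,0.0655],[0.001,0.001,0.0655],[0.001,0.001,0.0655],[0.001,0.001,0.0655],[0.001,0.001,0.0655],[0.001,0.001,0.0655],[0.001,0.001,0.0655]]' --twist '[[0,0,0],[0,0,0],[0,0,0],[0,0,0],[0,0,0],[0,0,0],[0,0,0],[0,0,0],[0,0,0],[0,0,0]]' --force 25

```text
clock: 24.25
eef_pos: [0.4569, -0.4304, 0.0753]
tcp_rot: [[0.972, -0.234, 0.002], [-0.234, -0.972, 0.002], [0.001, -0.002, -1.0]]
force: [1.2, 4.9, 4.7]
gripper_width: 0.0163
grip_force: 25.0
```

```bash
python3 - <<'E'
from h import *
st();print(state()['ft_torque'])
E
```

```text
24.25 [ 0.4569 -0.4304  0.0753] f [1.2 4.9 4.7] w 0.0163 25.0
[[0.9722, -0.2343, 0.0016], [-0.2343, -0.9722, 0.0021], [0.0011, -0.0024, -1.0]] [-0.78  0.51  1.63  0.    1.    1.03]
[ 1.01716637 -0.04011606 -0.50343197]
```

Call:
carry_out --fingers '[0.005,0.005,0.005,0.005,0.005,0.005,0.005,0.005,0.005,0.005]' --slide '[[0,0,0],[0,0,0],[0,0,0],[0,0,0],[0,0,0],[0,0,0],[0,0,0],[0,0,0],[0,0,0],[0,0,0]]' --twist '[[0,0,9],[0,0,18],[0,0,27],[0,0,36],[0,0,45],[0,0,54],[0,0,62],[0,0,68],[0,0,72],[0,0,72]]'

```text
clock: 25.5
eef_pos: [0.4548, -0.4324, 0.0753]
tcp_rot: [[0.084, -0.996, -0.003], [-0.996, -0.084, -0.002], [0.002, 0.003, -1.0]]
force: [-5.5, -0.4, 4.9]
gripper_width: 0.0164
grip_force: 25.4
```

```bash
python3 - <<'E'
from h import *
st();print(state()['ft_torque'])
R=state()['tcp_rot'];print('yaw',np.degrees(np.arctan2(R[1,0],R[0,0])))
E
```

```text
25.5 [ 0.4548 -0.4324  0.0753] f [-5.5 -0.4  4.9] w 0.0164 25.4
[[0.0839, -0.9965, -0.0028], [-0.9965, -0.0838, -0.0021], [0.0019, 0.0029, -1.0]] [-0.78  0.51  1.63 -0.    1.    2.28]
[0.06340899 1.05748952 0.93152283]
yaw -85.19001016927648
```

Call:
carry_out --fingers '[0.005,0.005,0.005,0.005,0.005,0.005,0.005,0.005,0.005,0.005]' --slide '[[0,0,0],[0,0,0],[0,0,0],[0,0,0],[0,0,0],[0,0,0],[0,0,0],[0,0,0],[0,0,0],[0,0,0]]' --twist '[[0,0,1],[0,0,2],[0,0,3],[0,0,3],[0,0,3],[0,0,3],[0,0,3],[0,0,3],[0,0,3],[0,0,3]]'

```text
clock: 26.75
eef_pos: [0.4548, -0.4327, 0.0753]
tcp_rot: [[0.033, -0.999, -0.003], [-0.999, -0.033, -0.003], [0.003, 0.003, -1.0]]
force: [-5.6, -1.0, 4.9]
gripper_width: 0.0176
grip_force: 26.6
```

```bash
python3 - <<'E'
from h import *
st();print(state()['ft_torque'])
R=state()['tcp_rot'];print('yaw',np.degrees(np.arctan2(R[1,0],R[0,0])))
a=snapshot('scene');b=snapshot('side')
o=np.hstack([cv2.resize(a[310:430,80:200],(400,400)),cv2.resize(b[140:260,300:420],(400,400))])
cv2.imwrite('pics/k1.png',o[:,:,::-1])
E
```

```text
26.75 [ 0.4548 -0.4327  0.0753] f [-5.6 -1.   4.9] w 0.0176 26.6
[[0.0327, -0.9995, -0.0028], [-0.9995, -0.0327, -0.0027], [0.0026, 0.0029, -1.0]] [-0.78  0.51  1.63 -0.    1.    2.33]
[-0.01912061  1.00127404  1.1442154 ]
yaw -88.12353491264116
```

The finger gap widening from 16.4 to 17.6 mm shows the bar firm against its stop. Letting go.

Call:
carry_out --fingers '[0.0912,0.0912,0.0912,0.0912,0.0912,0.0912,0.0912,0.0912,0.0912,0.0912]' --slide '[[0,0,0],[0,0,0],[0,0,0],[0,0,0],[0,0,0],[0,0,0],[0,0,0],[0,0,-0.05],[0,0,-0.1],[0,0,-0.15]]' --twist '[[0,0,0],[0,0,0],[0,0,0],[0,0,0],[0,0,0],[0,0,0],[0,0,0],[0,0,0],[0,0,0],[0,0,0]]'

```text
clock: 28.1
eef_pos: [0.4563, -0.4311, 0.2265]
tcp_rot: [[0.027, -1.0, 0.001], [-1.0, -0.027, 0.001], [-0.001, -0.001, -1.0]]
force: [0.7, -0.4, 0.3]
gripper_width: 0.0913
grip_force: 0.0
```

Call:
carry_out --fingers '[0.0912,0.0912,0.0912,0.0912,0.0912,0.0912,0.0912,0.0912,0.0912,0.0912]' --slide '[[0,0,-0.05],[0,-0.05,-0.05],[0,-0.1,-0.05],[0,-0.1,-0.05],[0,-0.1,-0.05],[0,-0.1,-0.05],[0,-0.1,-0.05],[0,-0.1,-0.05],[0,-0.1,-0.05],[0,-0.1,-0.05]]' --twist '[[0,0,0],[0,0,0],[0,0,0],[0,0,0],[0,0,0],[0,0,0],[0,0,0],[0,0,0],[0,0,0],[0,0,0]]'

```text
clock: 29.35
eef_pos: [0.5562, -0.4287, 0.2751]
tcp_rot: [[0.026, -1.0, 0.001], [-1.0, -0.026, 0.0], [-0.0, -0.001, -1.0]]
force: [0.5, -0.6, 0.1]
gripper_width: 0.0912
grip_force: 0.0
```

```bash
python3 - <<'E'
from h import *
st()
a=snapshot('scene');b=snapshot('side')
o=np.hstack([cv2.resize(a[200:440,80:400],(460,345)),cv2.resize(b[150:310,190:400],(340,345))])
cv2.imwrite('pics/k2.png',o[:,:,::-1])
E
```

```text
29.35 [ 0.5562 -0.4287  0.2751] f [ 0.5 -0.6  0.1] w 0.0912 0.0
[[0.0264, -0.9997, 0.001], [-0.9997, -0.0264, 0.0004], [-0.0003, -0.001, -1.0]] [-0.67  0.51  1.12  0.    1.52  2.44]
```

View pics/k2.png

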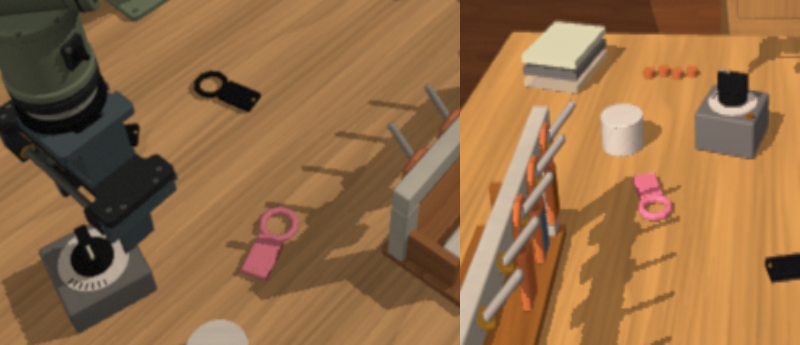

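The knob has sprung back to rest, three pendants hang on pegs 0–2, and the jar, tin and look-alikes were not moved. Handing in.

```bash
python3 -c "from workcell import sign_off;print(sign_off())"
```

```text
the job is handed in; nothing more can be done
None
```

I hung all three copper pendants on pegs 0, 1 and 2, then turned the timer knob clockwise to its stop and let it spring back; the job is handed in, and I never touched the jar, tin or look-alikes.

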